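Load the part nests for the next gear unit

TASK

Get the bench ready for building the next gear unit: put the housing, the large gear, the small gear and the connecting link each into its own nest, the one whose pocket has that part's shape and size. Each part must end lying flat on the floor of its pocket; set the parts down rather than dropping them, and do not knock over the little bottle that stands among them.

Things in the scene. Friction and masses are not known exactly. Their poses are not given: they have to be found in the camera images.
- housing: Loose gear housing: a plain aluminium block 66 (x) x 46 (y) x 38 mm high with a dark round bore in the middle of its top, 0.17 to 0.32 kg. Origin at the centre of its underside, z up.
- large_gear: Loose steel spur gear, lying flat with its hub up: toothed disc 62 mm in diameter and 14 mm thick, on it a smooth round hub 29 mm in diameter that ends 34 mm above the underside; about 0.3 kg. Grip it by the hub: the disc comes too near the pocket's rim for fingers beside it. Origin at the centre of its underside, z up along its axis.
- small_gear: Loose steel spur gear, lying flat with its hub up: toothed disc 36 mm in diameter and 14 mm thick, on it a smooth round hub 21 mm in diameter that ends 34 mm above the underside; about 0.1 kg. Grip it by the hub. Origin at the centre of its underside, z up along its axis.
- link: Loose steel connecting link lying flat: two equal round eyes, 38 mm in diameter and 20 mm high, centred 36 mm either side of the origin along x, joined by a bar 16 mm wide (y) and 18 mm high; 110 mm long, about 0.22 kg. Grip the 34 mm of free bar at the origin, across y. Origin at the centre of its underside, z up; either way round is the same and fits.
- housing_nest: White plastic nest fixed to the bench: plate 98 (x) x 82 (y) x 6 mm, on it four L-shaped corner rims, 7 mm thick, tops 16 mm above the bench, around a rectangular pocket 82 (x) x 62 (y) mm with gaps in its sides; on its floor a black rectangle 66 x 46 mm, long side along x, shows where the housing lies. Origin at the centre of its underside, on the bench; the pocket floor is 6 mm above it.
- large_gear_nest: White plastic nest fixed to the bench: square plate 96 x 96 x 6 mm high with a round rim 7 mm thick and 10 mm high (top 16 mm above the bench) around a round pocket 78 mm in diameter; on its floor a black gear outline 62 mm in diameter. Origin at the centre of its underside, on the bench; the pocket floor is 6 mm above it.
- small_gear_nest: White plastic nest fixed to the bench: square plate 70 x 70 x 6 mm high with a round rim 7 mm thick and 10 mm high (top 16 mm above the bench) around a round pocket 52 mm in diameter; on its floor a black gear outline 36 mm in diameter. Origin at the centre of its underside, on the bench; the pocket floor is 6 mm above it.
- link_nest: White plastic nest fixed to the bench: plate 144 (x) x 70 (y) x 6 mm with two half-round rims, 7 mm thick, tops 16 mm above the bench, inside radius 27 mm, centred 36 mm either side of the origin along x and open towards each other (room for fingers beside the bar); a black link outline along x on its floor. Origin at the centre of its underside, on the bench; floor 6 mm above it.
- bottle: Loose little grey bottle with a paper band and a black pointed cap, 25 mm in diameter and 78 mm high, standing upright between the parts and the nests. Not to be knocked over. Origin at the centre of its underside, z up.
Not all that is in view belongs to the job. Leave any purple or red look-alike of the large_gear alone.

How it is judged:
By the outcome, as a careful person would: the job done as asked, in the order asked, and still so for the second after the job is handed in, with the robot touching nothing.
It also fails if it takes over 104 s, if anything falls off the work surface, if the arm or the gripper's body presses on something with over 40 N, if the wrist force passes 120 N, or if a joint passes its speed limit or range.

ROBOT

A 6-joint arm with a two-finger parallel gripper is mounted at the origin on the work surface. World frame = base frame: x ahead of the robot, y to its left, z up, the work surface at z = 0. Lengths are in m, angles in degrees, forces in N, time in s.
With the tool pointing down it reaches from about 0.4 to 0.825 m from the base axis. Payload 7 kg.
Tool frame: the origin (TCP) lies midway between the tips of the shut fingers; the grasp point (between the pads) lies 19 mm behind it; z points along the fingers, y is the direction in which the jaws open and shut (so a half turn about z gives the same grasp; the last joint's range is limited). The gripper opens to 88 mm and grips with 3 to 60 N. Pads are 19 mm wide; open, the fingers measure 130 mm over their backs; the gripper's body (78 mm by 193 mm) begins 47 mm behind the grasp point.
Start: joints at [-46.977, 20.546, 0.682, 0, -70.136, -16.507], TCP at [0.301, -0.604, 0.227] pointing down, gripper open.
Joint ranges: [-176.03, 176.03], [-82.01, 121.73], [-58.28, 71.71], [-173.87, 95.51], [-174.79, -0.11], [-173.66, 173.66]. Speed limits (degrees/s): [136.94, 136.94, 172.46, 180, 180, 180].

INTERFACE

Orientations are given as a 3x3 rotation matrix whose columns are the frame's x, y, z axes.
In Python, from rig import robot gives the robot as it stands. Calls block until the motion is done:
- robot.goto(position, orientation): joint-space move of the TCP to a pose.
- robot.servo_line(position, ori=None, speed=0.15): straight line of the TCP; ori=None keeps the orientation; speed is the mean speed in m/s.
- robot.movej(angles): joint-space move.
- robot.move_gripper(opening): opening from 0.0 (shut) to 1.0 (fully open); the grip force is fixed at half the most; returns when the fingers have stopped.
- robot.dwell(seconds).
- robot.ik(position, orientation): joint angles nearest the present ones, or None.
- robot.grab_frame(name): name is "scene" or "top"; returns (picture, depth): 400x640x3 uint8, red, green, blue; 400x640 float32, m along the optical axis (not along the pixel's ray), 0 where there is no reading.
- robot.camera_info(name): a dict with "vfov" (degrees; the focal length in pixels is half the picture's height over the tangent of half this angle, whatever the lens; pixels are square), "cx", "cy" (the principal point, pixels), "view" (4x4, takes a point from world to camera coordinates). Camera axes: x right, y down, z forward; pixel columns grow to the right and rows downward; lengths in m; the calibration is good to about 2 mm. A picture is of the moment at which its call begins. camera_info takes no time and is no camera call.
A pose or a line that the arm cannot do raises robot.Unreachable and nothing moves.
- robot.job_done(): hands the job in, once; it reports no verdict.
Readings, each from a call of its own:
- robot.read_t(): time.
- robot.read_qpos(): joint angles.
- robot.read_qvel(): joint speeds.
- robot.read_effort(): joint torques, N m.
- robot.read_position(): TCP position.
- robot.read_tcp_rot(): TCP orientation.
- robot.read_force(): force on the tool from outside, world axes, zero at the start.
- robot.read_ft_torque(): the same for the moment, N m.
- robot.read_grip_width(): opening from 0.0 (shut) to 1.0 (fully open).
Only numpy, scipy, OpenCV 4.12 (cv2) and the standard library are available. Lean on these libraries where they do the work, as an engineer would, in place of code of your own. Each camera call takes 0.05 s, during which the arm holds its last target.

## Working session

There is one attempt and no reset: what is moved stays moved. The work goes in short steps, each a Python script; the robot and the scene stay as the last script left them, time stands still between calls to the robot, and variables do not carry over. Pictures are saved under pics/ and viewed, and the job is handed in when it is done.

```bash
ls; mkdir -p pics; python3 - <<'E'
from rig import robot
import cv2,numpy as np
for n in("scene","top"):
    p,d=robot.grab_frame(n); cv2.imwrite(f"pics/{n}0.png",p[:,:,::-1]); np.savez(f"{n}0.npz",p=p,d=d)
    i=robot.camera_info(n); print(n,i['vfov'],i['cx'],i['cy'],np.round(i['view'],4).tolist(),(d>0).mean(),i.keys())
print(robot.read_t(),robot.read_position(),robot.read_tcp_rot())
E
```

```text
pics
scene 53.467508658132694 313.38699711544507 196.16430563979304 [[-0.3135, 0.9495, 0.0167, 0.1143], [0.7598, 0.2613, -0.5953, -0.3636], [-0.5696, -0.1739, -0.8033, 1.1856], [0.0, 0.0, 0.0, 1.0]] 0.99578515625 dict_keys(['vfov', 'cx', 'cy', 'view'])
top 57.15469390660273 323.6042709446156 202.75806808262524 [[0.0057, -1.0, 0.0041, 0.0356], [-0.998, -0.0059, -0.0636, 0.4909], [0.0636, -0.0037, -0.998, 1.0201], [0.0, 0.0, 0.0, 1.0]] 0.99575390625 dict_keys(['vfov', 'cx', 'cy', 'view'])
0.1 [ 0.30113543 -0.60362226  0.22571627] [[-8.94848211e-01 -4.46369887e-01 -7.76539651e-04]
 [-4.46370543e-01  8.94847331e-01  1.26194870e-03]
 [ 1.31588538e-04  1.47587696e-03 -9.99998902e-01]]
```

View pics/scene0.png

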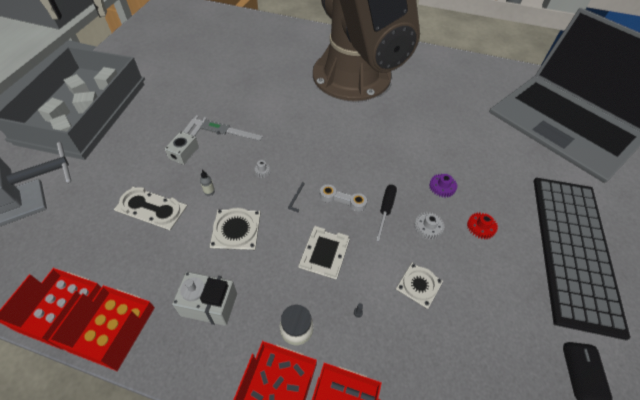

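View pics/top0.png

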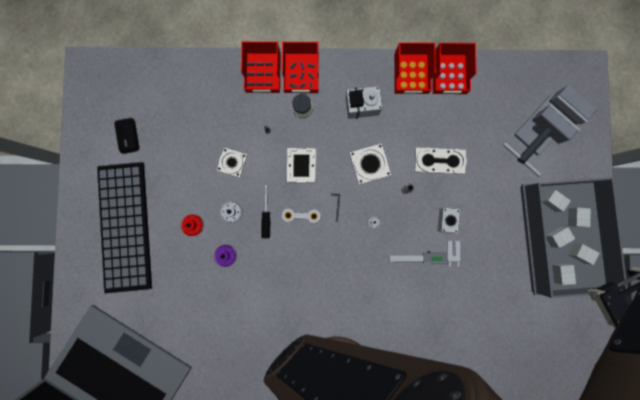

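The top view shows a 640x400 bench. Candidates, by top-view pixel:
- **Large gear:** grey (230,211). The red (192,225) and purple (225,256) ones are look-alikes.
- **Small gear:** (374,222). The dark cone at (267,130) is not a gear.
- **Housing:** block (450,220). The finished unit at (364,101) and the caliper at (425,257) are not it.
- **Link:** (301,215).
- **Nests:** small (232,162), housing (302,165), large (370,163), link (441,160).
- **Bottle:** (407,188).

Next I'll check these in a close crop.

```bash
python3 - <<'E'
import numpy as np,cv2
t=np.load("top0.npz");s=np.load("scene0.npz")
c=t['p'][135:285,180:480]; cv2.imwrite("pics/topcrop.png",cv2.resize(c,None,fx=2.66,fy=2.66,interpolation=cv2.INTER_CUBIC)[:,:,::-1])
c=s['p'][105:325,110:510]; cv2.imwrite("pics/scenecrop.png",cv2.resize(c,None,fx=2,fy=2,interpolation=cv2.INTER_CUBIC)[:,:,::-1])
E
```

```text
(no output)
```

View pics/topcrop.png

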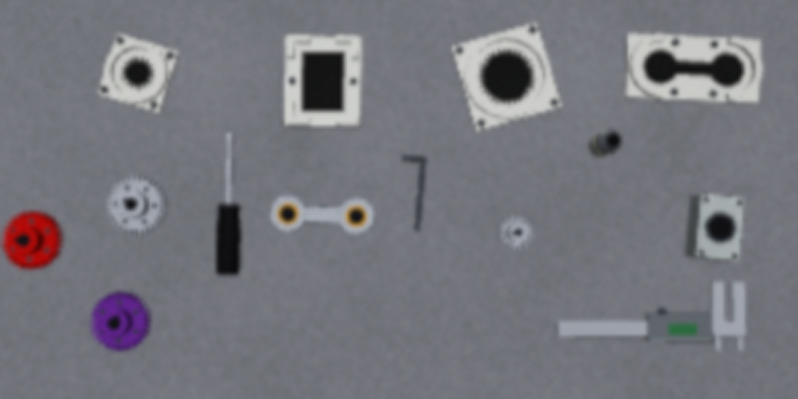

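View pics/scenecrop.png

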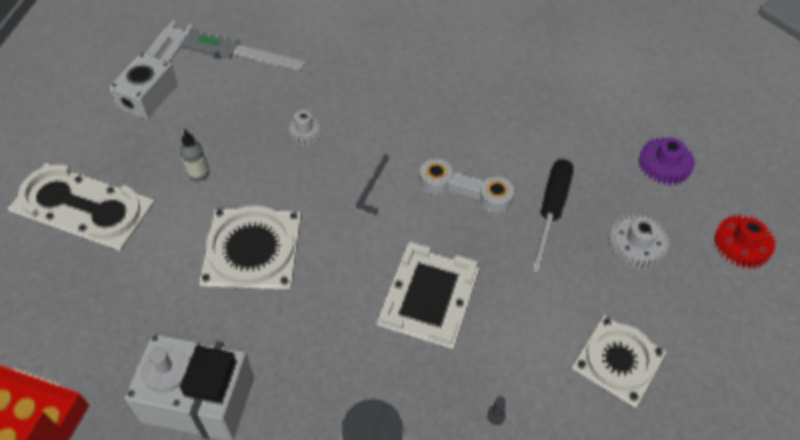

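The crops confirm the choices: the steel-grey large gear at top (230,211), the small gear (374,222), the bored block (450,220), and the two-eyed link (301,215). Next I measure them by casting rays in both views.

```bash
cat > h.py <<'E'
import numpy as np,cv2
def cam(robot,n):
    i=robot.camera_info(n);f=200/np.tan(np.radians(i['vfov']/2));V=np.array(i['view']);return f,i['cx'],i['cy'],V
def ray(c,u,v,z):
    f,cx,cy,V=c;R=V[:3,:3];o=-R.T@V[:3,3];d=R.T@np.array([(u-cx)/f,(v-cy)/f,1.]);return o+d*(z-o[2])/d[2]
def cloud(c,d):
    f,cx,cy,V=c;v,u=np.mgrid[:d.shape[0],:d.shape[1]]
    P=np.stack([(u-cx)/f*d,(v-cy)/f*d,d],-1);return (P-V[:3,3])@V[:3,:3]
def rect_world(c,mask,z):
    cs,_=cv2.findContours(mask.astype(np.uint8),cv2.RETR_EXTERNAL,cv2.CHAIN_APPROX_NONE)
    k=max(cs,key=cv2.contourArea)[:,0]
    W=np.array([ray(c,u,v,z)[:2] for u,v in k])
    (x,y),(w,h),a=cv2.minAreaRect((W*1000).astype(np.float32))
    m=np.zeros(mask.shape,np.uint8);cv2.drawContours(m,[k[:,None]],-1,1,-1)
    v,u=np.nonzero(m);ce=ray(c,u.mean(),v.mean(),z)[:2]*1000
    if h>w:w,h,a=h,w,a+90
    return np.round([x,y,w,h,(a+90)%180-90],1),np.round(ce,1),len(u)
E
python3 - <<'E'
from rig import robot
from h import *
reg={'top':dict(sg_n=(232,162,22),h_n=(302,165,24),lg_n=(370,163,26),l_n=(441,160,30),lg=(230,211,14),sg=(374,222,10),h=(450,220,17),l=(301,215,24),bot=(407,188,12)),
 'scene':dict(sg_n=(419,285,26),h_n=(325,252,28),lg_n=(235,229,29),l_n=(150,207,40),lg=(430,225,17),sg=(262,167,11),l=(343,197,27),h=(182,146,20))}
for n in reg:
    c=cam(robot,n);D=np.load(n+"0.npz");p=D['p'];d=D['d'];W=cloud(c,d);g=p.astype(int).sum(2)/3
    if n=='top':
        q=W[150:290,180:480,2]; print('bench z med',np.median(q),q[np.abs(q)<.004].std())
    v,u=np.mgrid[:400,:640]
    sat=p.max(2).astype(int)-p.min(2)
    for k,(cu,cv_,r) in reg[n].items():
        R=(abs(u-cu)<r)&(abs(v-cv_)<r*(.7 if n=='scene' or k=='l_n' else 1))
        z=W[...,2]
        print(n,k,'z pct',np.round(np.percentile(z[R],[50,90,97,99.5])*1000,1))
        if k.endswith('_n'):
            print('  black',*rect_world(c,R&(g<75),.006))
            print('  plate',*rect_world(c,R&(g>150),.006))
        elif k=='l':
            print('  ',*rect_world(c,R&(z>.008),.019))
            print('  bright',*rect_world(c,R&((g>135)|(sat>30)),.019))
        else:
            h={'lg':.034,'sg':.034,'h':.038,'bot':.078}[k]
            for th in (.007,.025):
              m=R&(z>th)
              if m.sum()>5:print('  th',th,*rect_world(c,m,h if th>.02 else (.014 if 'g' in k else h)),'cloud',np.round(W[m].mean(0)*1000,1))
            if k in('lg','sg'):print('  bright',*rect_world(c,R&(g>135),.014))
            if k=='h':
               print('  bore',*rect_world(c,R&(g<60),.038)); print('  bright',*rect_world(c,R&(g>150),.038))
E
```

```text
bench z med -0.00038162421610931204 0.001767329483871506
top sg_n z pct [ 0.2  9.9 16.1 18.5]
  black [607.5 303.5  24.7  22.2  45.5] [607.  303.5] 66
  plate [607.4 304.1  71.   69.8  72.8] [607.5 304.3] 532
top h_n z pct [ 1.6  8.2 15.4 18.4]
  black [5.994e+02 1.038e+02 5.790e+01 4.020e+01 5.000e-01] [599.2 103.7] 314
  plate [5.995e+02 1.038e+02 9.830e+01 8.040e+01 4.000e-01] [600.3 103.9] 983
top lg_n z pct [ 1.1  9.8 15.7 18.1]
  black [605.7 -94.8  50.8  49.1  44.9] [605.3 -94.5] 258
  plate [605.8 -94.7  97.3  97.  -73.4] [605.9 -94.2] 1072
top l_n z pct [   2.2    8.7   15.7 1049.1]
  black [ 616.3 -296.6  100.9   32.1   88.1] [ 615.5 -296.2] 259
  plate [ 616.4 -297.3  145.7   71.1   87. ] [ 616.6 -297. ] 1193
top lg z pct [ 3.3 31.8 34.3 36.2]
  th 0.007 [464.1 299.4  61.4  59.6 -25.6] [464.7 299.5] 356 cloud [464.5 298.   21.1]
  th 0.025 [465.2 299.8  27.7  27.6   1.2] [464.7 299.5] 91 cloud [464.3 297.   43.9]
  bright [465.4 302.7  55.4  52.3  79.8] [465.2 302. ] 307
top sg z pct [ 0.4 31.4 34.8 37. ]
  th 0.007 [ 437.6 -100.5   33.9   32.8   63.7] [ 437.6 -101.7] 108 
[... 1952 characters left out ...]
.3] 170 cloud [ 444.7 -101.1   24.1]
  th 0.025 [ 442.1 -103.5   25.    18.6   22.4] [ 442.2 -103.4] 63 cloud [448.5 -99.9  42.1]
  bright [ 443.4 -104.4   31.1   20.9  -77.1] [ 444.9 -104.2] 42
scene l z pct [-0.7 18.5 19.9 21.6]
   [457.6 100.3 109.3  46.8  88.8] [459.8 101.1] 547
  bright [458.1  99.6 107.8  42.9  87. ] [457.6 101. ] 470
scene h z pct [20.2 37.2 38.3 39.2]
  th 0.007 [ 455.7 -302.8   82.8   66.7   -5.3] [ 456.4 -302.9] 636 cloud [ 452.9 -305.8   33.8]
  th 0.025 [ 449.5 -308.4   71.8   53.7   -6.7] [ 450.7 -308.6] 472 cloud [ 451.7 -307.4   39.6]
  bore [ 444.3 -313.4   24.    20.   -70.8] [ 444.2 -313.9] 63
  bright [ 466.7 -317.1   38.    23.4   77.7] [ 467.8 -316.5] 73
```

Both views agree to about 3 mm in y, which looks like a constant calibration offset, so I use the mean. The sizes match: plates 97, 71, 98x80 and 146x71 mm, hub height 34, housing height 38 and gear 61 mm. All points are within reach. I start with the housing.

```bash
cat > act.py <<'E'
import numpy as np
from rig import robot
def R(a):
    a=np.radians(a);c,s=np.cos(a),np.sin(a);return np.array([[-s,c,0],[c,s,0],[0,0,-1.]])
def pick(x,y,a,z,op,zt=.16):
    robot.move_gripper(op)
    robot.goto([x,y,zt],R(a)); robot.servo_line([x,y,z+.03],R(a),.2); robot.servo_line([x,y,z],R(a),.08)
    robot.move_gripper(0.); w=robot.read_grip_width()
    f0=robot.read_force()
    robot.servo_line([x,y,z+.03],None,.1);robot.servo_line([x,y,zt],None,.25);robot.dwell(.2)
    print('width mm',robot.read_grip_width()*88,w*88,'dF',robot.read_force()-f0,'t',robot.read_t())
def place(x,y,a,z,op,zt=.16):
    robot.servo_line([x,y,zt],R(a),.3); robot.servo_line([x,y,z+.03],R(a),.15);robot.servo_line([x,y,z+.004],R(a),.06)
    robot.dwell(.2);f0=robot.read_force()[2]
    for k in range(7):
        zz=z+.003-.001*k
        robot.servo_line([x,y,zz],R(a),.02);df=robot.read_force()[2]-f0
        if df>2.5:break
    print('contact dz(mm)',round((zz-z)*1e3,1),'dF',df,'pos',robot.read_position())
    robot.move_gripper(op)
    robot.servo_line([x,y,z+.04],None,.1);robot.servo_line([x,y,zt],None,.25)
    print('t',robot.read_t())
E
python3 - <<'E'
from act import *
from h import cv2
try:
  for p in([.444,-.3125,.16],[.444,-.3125,.015]): print(robot.ik(p,R(84)))
  for p in([.5996,.1022,.16],): print(robot.ik(p,R(90.4)))
except Exception as e: print(e)
pick(.444,-.3125,84,.015,.85)
p,d=robot.grab_frame("scene");cv2.imwrite("pics/s1.png",p[:,:,::-1])
E
```

```text
[-14.45234004  11.30786596 -21.42521087   0.         -57.26692317
 -81.54765996]
[-14.45234004  21.65372583 -30.26261053   0.         -38.08366364
 -81.54765996]
[  28.05380124   17.19665975  -13.32773432    0.          -59.47560593
 -117.65380124]
width mm 45.76436807746905 45.86042128837005 dF [-0.11437963 -1.04271755 -4.13703882] t 4.9583
```

View pics/s1.png

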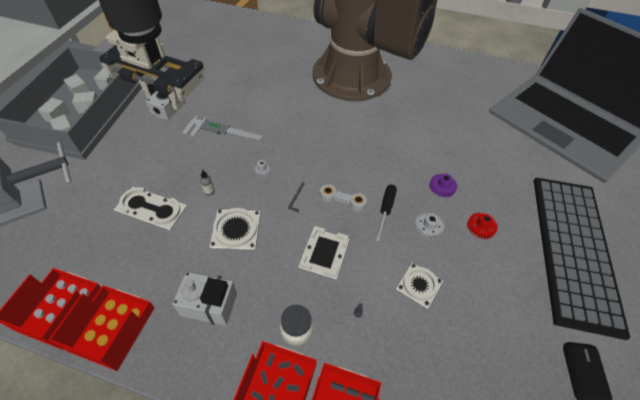

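The picture shows the housing held between the fingers at (162,105), and the width of 45.8 mm matches the 46 mm side. The bottle is still upright at (207,182). Next I place the housing.

```bash
python3 - <<'E'
from act import *
from h import cv2
place(.5996,.1022,90.4,.021,.75)
pick(.4655,.2985,60,.0165,.75)
p,d=robot.grab_frame("top");cv2.imwrite("pics/t2.png",cv2.resize(p[100:300,180:480],None,fx=2.6,fy=2.6,interpolation=cv2.INTER_CUBIC)[:,:,::-1])
p,d=robot.grab_frame("scene");cv2.imwrite("pics/s2.png",cv2.resize(p[100:325,150:500],None,fx=2.2,fy=2.2,interpolation=cv2.INTER_CUBIC)[:,:,::-1])
E
```

```text
contact dz(mm) -1.0 dF 11.380556345006934 pos [0.59984527 0.10227712 0.02124324]
t 11.25
width mm 28.561544092400453 28.38781992828422 dF [ 0.70500111  1.01479162 -6.71634925] t 15.6
```

View pics/t2.png

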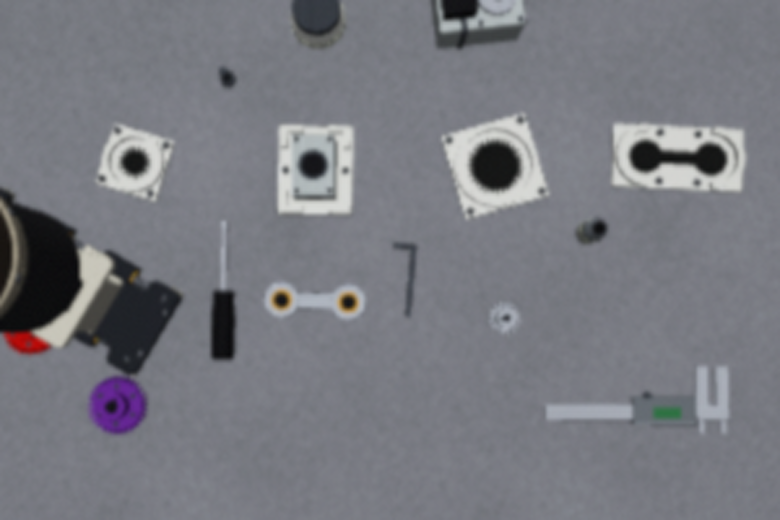

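View pics/s2.png

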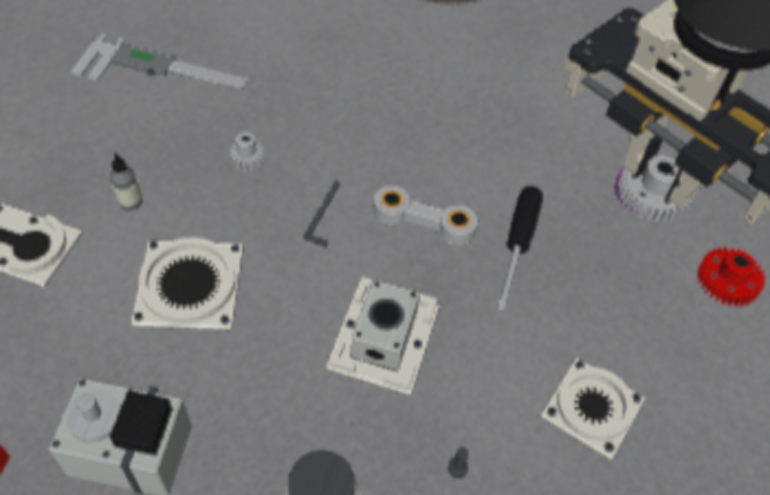

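In the crops the housing sits inside the housing nest's rims (top crop 315,165; scene crop 385,325). The large gear is in the fingers at scene crop (655,185), with a hub width of 28.5 mm. The purple and red look-alikes are untouched. Next I place the large gear and pick the small one.

```bash
python3 - <<'E'
from act import *
from h import cv2
place(.6058,-.0962,60,.0225,.65)
pick(.4385,-.103,60,.0165,.6)
p,d=robot.grab_frame("top");cv2.imwrite("pics/t3.png",cv2.resize(p[100:300,180:480],None,fx=2.6,fy=2.6,interpolation=cv2.INTER_CUBIC)[:,:,::-1])
p,d=robot.grab_frame("scene");cv2.imwrite("pics/s3.png",cv2.resize(p[100:325,110:460],None,fx=2.2,fy=2.2,interpolation=cv2.INTER_CUBIC)[:,:,::-1])
E
```

```text
contact dz(mm) -1.0 dF 10.305834585614981 pos [ 0.60604456 -0.09618283  0.02255284]
t 21.9583
width mm 20.35792643508644 20.311922486799897 dF [ 1.40493925 -0.65411628 -3.99806032] t 26.15
```

View pics/t3.png

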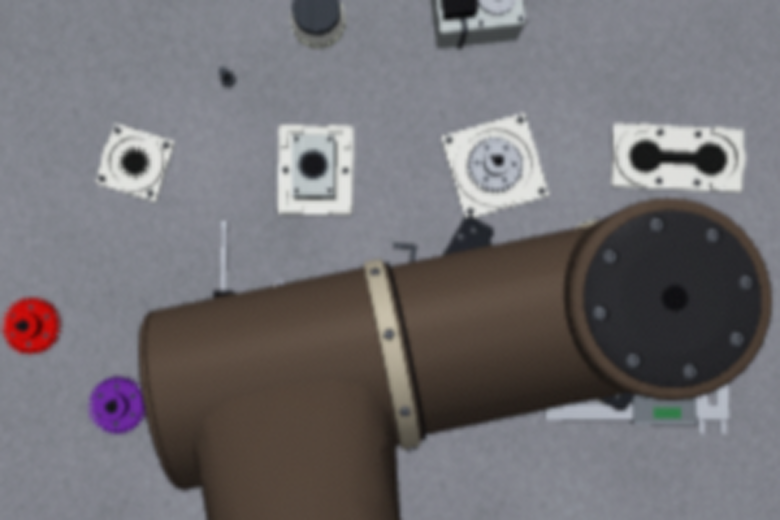

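View pics/s3.png

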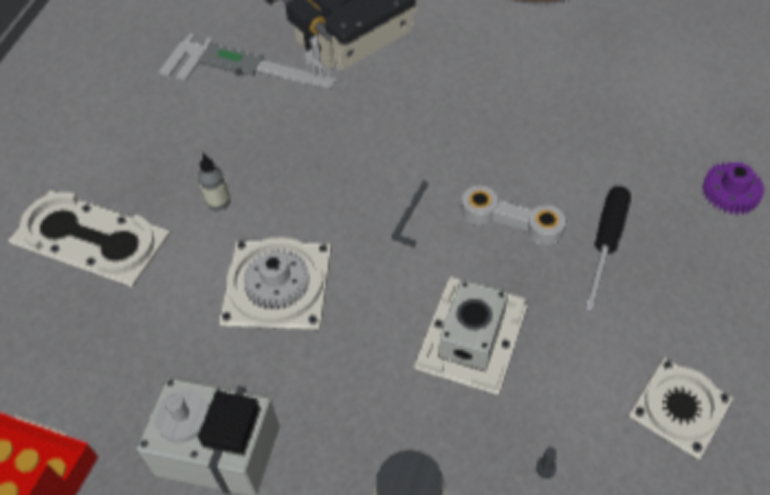

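The large gear lies in its round pocket, hub up (scene crop 273,277; top crop 495,162). The bottle stands at (213,183), and the small gear is in the fingers with a width of 20.4 mm. Next I place the small gear and pick the link.

```bash
python3 - <<'E'
from act import *
from h import cv2
place(.6075,.302,60,.0225,.6)
pick(.4555,.101,178,.004,.6)
p,d=robot.grab_frame("top");cv2.imwrite("pics/t4.png",cv2.resize(p[100:300,180:480],None,fx=2.6,fy=2.6,interpolation=cv2.INTER_CUBIC)[:,:,::-1])
p,d=robot.grab_frame("scene");cv2.imwrite("pics/s4.png",cv2.resize(p[100:325,110:460],None,fx=2.2,fy=2.2,interpolation=cv2.INTER_CUBIC)[:,:,::-1])
E
```

```text
contact dz(mm) -1.0 dF 9.456659999026321 pos [0.60769101 0.30209893 0.02268404]
t 32.625
width mm 15.738509623367003 15.746792537431599 dF [ 1.14879509 -1.44755925 -5.42207241] t 38.0083
```

View pics/t4.png

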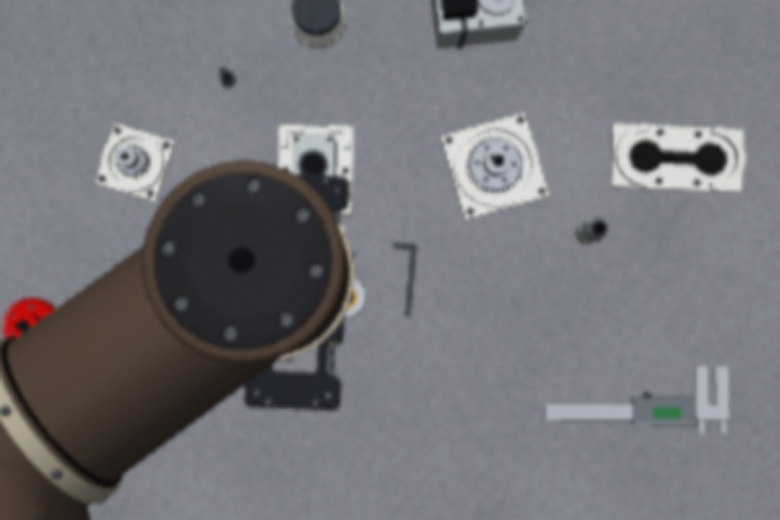

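View pics/s4.png

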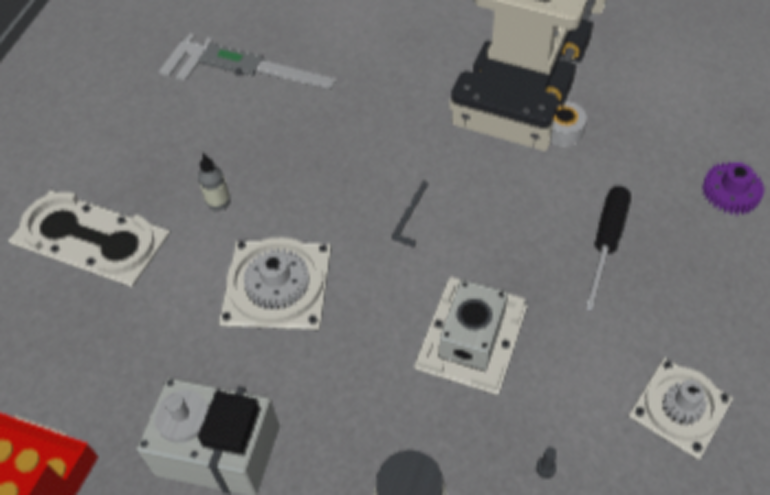

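The small gear sits in its pocket (scene crop 685,400; top crop 130,158). The link is held by the bar with a width of 15.7 mm. Next I place the link and do a final look with the arm drawn back.

```bash
python3 - <<'E'
from act import *
from h import *
place(.616,-.2983,177.7,.010,.45)
robot.goto([.42,-.02,.3],R(178))
robot.dwell(.3)
Z=[]
for n in('top','scene'):
    p,d=robot.grab_frame(n);np.savez(n+"5.npz",p=p,d=d)
    q=p[135:285,180:480] if n=='top' else p[105:325,110:510]
    k=2.6 if n=='top' else 2
    cv2.imwrite(f"pics/{n}5.png",cv2.resize(q,None,fx=k,fy=k,interpolation=cv2.INTER_CUBIC)[:,:,::-1])
    c=cam(robot,n);W=cloud(c,d)
    for nm,x,y,r,lo in(('housing',.5996,.1022,.05,.034),('lg hub',.6058,-.0962,.03,.03),('sg hub',.6075,.302,.022,.03),('link',.616,-.2983,.07,.021)):
        m=(np.hypot(W[...,0]-x,W[...,1]-y)<r)&(W[...,2]>lo)&(W[...,2]<.06)
        w=W[m]*1000; print(n,nm,'off',np.round(np.median(w,0)[:2]-[x*1e3,y*1e3],1),'z p25,50,75',np.round(np.percentile(w[:,2],[25,50,75]),1),len(w))
print(robot.read_t())
E
```

```text
contact dz(mm) -1.0 dF 7.3422087837976076 pos [ 0.61616327 -0.29838379  0.01008304]
t 44.475
top housing off [-1.   2.2] z p25,50,75 [41.9 43.  44.1] 401
top lg hub off [0.2 3.8] z p25,50,75 [37.7 38.9 40. ] 90
top sg hub off [-0.8  2.2] z p25,50,75 [37.8 38.7 40.1] 48
top link off [2.1 3.5] z p25,50,75 [23.5 25.  26.2] 330
scene housing off [2.8 0.3] z p25,50,75 [41.6 42.4 43.3] 710
scene lg hub off [3.2 2.1] z p25,50,75 [37.2 38.2 39. ] 153
scene sg hub off [ 2.7 -0.9] z p25,50,75 [36.8 37.8 38.8] 106
scene link off [ 2.8 -1.1] z p25,50,75 [23.4 24.4 25.3] 481
46.25
```

View pics/top5.png

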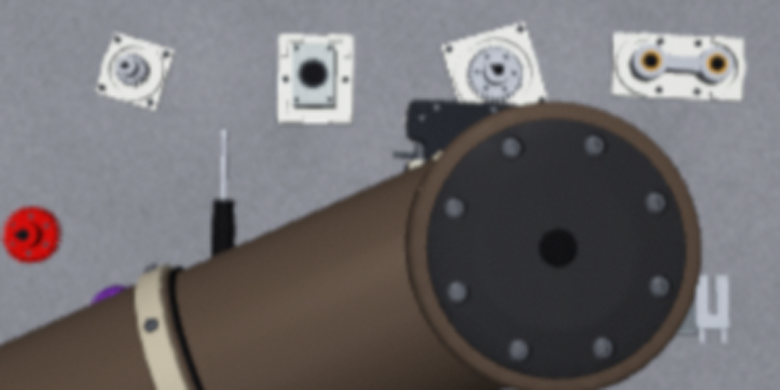

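View pics/scene5.png

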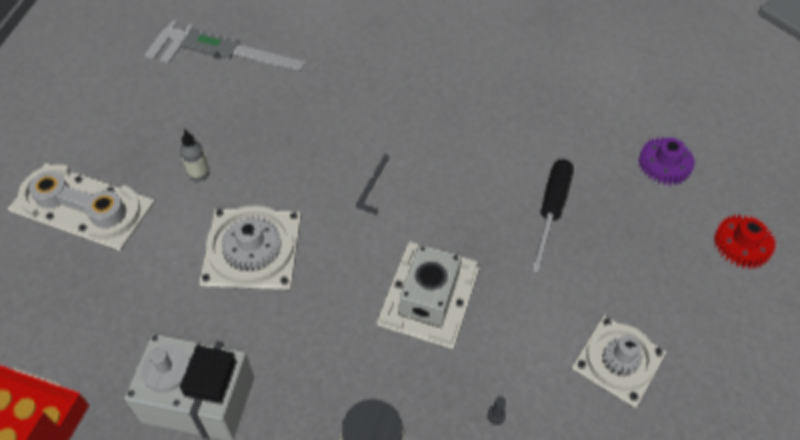

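The final pictures show all four parts inside their own rims, and the bottle upright at scene crop (194,160). Top heights are 43, 39, 39 and 25 mm, against 44, 40, 40 and 24–26 expected for parts on the pocket floor. They are not lifted or tilted, so I hand in.

```bash
python3 -c "
from rig import robot
robot.job_done();print(robot.read_t())"
```

```text
the job is handed in; nothing more can be done
the job is handed in; nothing more can be done
```

I put the housing, large gear, small gear and link, in that order, each into its own nest, lowering each until it touched the pocket floor (7–11 N contact force). I handed the job in at about 46 s on the robot's clock, with the gripper clear of everything.

- **Seating:** the last pictures from both cameras show every part inside its rims. Top heights came to 42–43 mm (housing), 38–39 mm (both gear hubs) and 24–25 mm (link), which fits parts lying flat on the floor.
- **Surroundings:** the bottle is still upright, and the red gear and the purple gear are untouched.
- **Disagreements:** the two cameras differed by about 3 mm in y throughout, so I used the mean, which left all parts well inside the 8 mm of play. The measured heights read 1–2 mm low for the housing and the gears.

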